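Shim the rocking control unit

TASK

The black control unit on the bench rocks because its front-left foot is missing. Push the orange wedge, thin end first, straight in from the front under that corner until it is snug, then press down firmly for a moment with a fingertip on the red spot above the corner to prove that the unit no longer rocks, and move clear. Only push and press: do not pick up the wedge or the unit, do not jack the unit up out of level or shove it out of its place, and leave the other things alone.

Things in the scene. Friction and masses are not known exactly. Their poses are not given: they have to be found in the camera images.
- unit: Black vented control unit, loose, about 2.4 kg, 120 mm deep (x), 200 mm wide (y); case 42 mm high on 12 mm feet: top 54 mm above the bench, gap under the case 12 mm. Origin: middle of its footprint at bench height; x from its front (grey panel, front face at x = -60 mm) to its back, y to its left, z up. Feet 24 mm across, rounded below, at (x, y) = (-45, -80), (45, -80), (45, 80) mm.
- missing_foot (a point): Bench-level point in the unit's frame where the front-left foot is missing: (-45, 80, 0) mm. With nothing under it, the unit stands level on the other three feet, but 2 to 8 N down on the red spot tips this corner (about 0.12 rad) until it meets the bench; released, it rocks back.
- press_spot (a point): Centre of the red spot (26 mm across) on the unit's top, above the missing foot: at (-45, 85, 54) mm in the unit's frame. A firm test press here is 10 N or more, held for half a second.
- wedge: Orange hard wedge, loose, about 0.1 kg, lying flat: 90 mm long (x), 60 mm wide (y). Origin: middle of its underside; x points to the thin end. Thickness 3 mm at the thin end, 12 mm in the middle, 21 mm at the thick end (upright face, to push on). It starts before the missing foot, off to one side and turned up to 0.3 rad, thin end to the unit.
- wedge_mid (a point): Middle of the wedge's sloping top, where it is 12 mm thick: the wedge is snug under the level unit when this point lies about at the unit's front face. It slides on the bench with 1 to 2 N, the push rises past about 5 N once it jams, and it then stays put by friction.
- tape: Leave alone: yellow ring (tape roll), 68 mm across, 24 mm high, lying on top of the unit at its back right; origin at its underside.
- screwdriver: Leave alone: blue-handled screwdriver, 200 mm, lying on the bench; origin at its underside, near its middle.
- glue: Leave alone: white glue bottle, 60 mm across, 150 mm high; origin at its underside.
- cast: Leave alone: off-white plaster cast of a limb end, tapered, 112 mm across, 175 mm high; origin at its underside.
- sander: Leave alone: cork sanding block 110 x 60 x 35 mm; origin at its underside.
- tin: Leave alone: steel tin, 80 mm across, 100 mm high; origin at its underside.
There are look-alikes about, which are no part of the job. Several things look just like the unit: the one meant starts farthest from the robot's base. Of the things like the wedge, leave any that is turquoise; of the rest the smaller one is meant.

How it is judged:
By the outcome, as a careful person would: the job done as asked, in the order asked, and still so for the second after the job is handed in, with the robot touching nothing.
It also fails if it takes over 58 s, if anything falls off the work surface, if the arm or the gripper's body presses on something with over 40 N, if the wrist force passes 120 N, or if a joint passes its speed limit or range.

ROBOT

A 6-joint arm with a two-finger parallel gripper is mounted at the origin on the work surface. World frame = base frame: x ahead of the robot, y to its left, z up, the work surface at z = 0. Lengths are in m, angles in degrees, forces in N, time in s.
With the tool pointing down it reaches from about 0.4 to 0.825 m from the base axis. Payload 7 kg.
Tool frame: the origin (TCP) lies at the very end of the fingers, on their centre line; the grasp point (between the pads) lies 19 mm behind it; x points along the fingers, y is the direction in which the jaws open and shut, and the axes are right-handed (so a half turn about x gives the same grasp; the last joint's range is limited). The gripper opens to 88 mm and grips with 3 to 60 N. Pads are 19 mm wide; open, the fingers measure 130 mm over their backs; the gripper's body (78 mm by 193 mm) begins 47 mm behind the grasp point.
Start: joints at [-57.118, 20.546, 0.682, 0, -70.136, -16.507], TCP at [0.19, -0.648, 0.227] pointing down, gripper open.
Joint ranges: [-176.03, 176.03], [-82.01, 121.73], [-58.28, 71.71], [-173.87, 95.51], [-174.79, -0.11], [-173.66, 173.66]. Speed limits (degrees/s): [136.94, 136.94, 172.46, 180, 180, 180].

INTERFACE

Orientations are given as [roll, pitch, yaw] about the fixed x, y, z axes, in that order (R = Rz(yaw) Ry(pitch) Rx(roll)).
In Python, from plant import monitor, eyes, ticket gives the robot as it stands. The module is installed in compiled form; this text tells all that it offers.
- The arm moves only by the shell command python3 -m crank 'ROWS'. ROWS is JSON, a list of rows, each an object with "linear": the shift along the world's x, y, z in units of 60 mm (1.0 is 60 mm), a list of three; "rot": the turn, a rotation vector about the world's x, y, z in units of 5 degrees (1.0 is 5 degrees), a list of three; "hand": the opening, from 0 (shut) to 1 (fully open). In form: [{"linear": [tx, ty, tz], "rot": [ax, ay, az], "hand": hand}, ...]. A call has 1 to 20 rows; each row shifts and turns the pose as measured when the row begins; what a row does not reach is not made up. A row lasts 1/8 s, in which the tool goes at most 62.5 mm and 10.7 degrees, less where a joint would pass 70% of its speed; a pose out of reach is approached as far as the arm can. A call is refused whole if a number of a shift passes 1 or a number of a turn 1, either way. A call with a gripper value outside its range is refused whole. The fingers move at their own pace and stop on an object; the grip force is fixed at half the most. Time passes only in rows, so rows that do not move let the fingers close. It gives the time, the measured TCP pose, the force and the opening at its end, in the units of the state.
- monitor.get_obs(): the state, without advancing time (a new reading comes with each control period).
- eyes.snapshot(name): name is "side" or "top" or "wrist"; returns a dict with "image" (420x560x3 uint8, red, green, blue), "depth" (420x560 float32, m along the optical axis (not along the pixel's ray), 0 where there is no reading), "K" (3x3 intrinsics, pixels), "camera_from_world" (4x4, takes a point from world to camera coordinates); the wrist camera has in their place "hand_eye" (4x4, takes a point from camera to tool coordinates, whose origin is the TCP and whose axes are the tool frame's). Camera axes: x right, y up, looking along -z (the intrinsics and any distortion apply to the point x, -y, -z); pixel columns grow to the right and rows downward; lengths in m; the calibration is good to about 2 mm. A picture is of the moment at which its call begins: read the wrist's pose just before it.
- ticket.close_job(): hands the job in, once; it reports no verdict.
The state is a dict: "clock": time; "joint_pos": joint angles; "qvel": joint speeds; "tau": joint torques, N m; "tool_pos": TCP position; "orientation": TCP orientation; "force": force on the tool from outside, world axes, zero at the start; "moment": the same for the moment, N m; "opening": finger opening in m.
Only numpy, scipy, OpenCV 4.12 (cv2) and the standard library are available. Lean on these libraries where they do the work, as an engineer would, in place of code of your own. Each camera call takes 0.05 s, during which the arm holds its last target.

## Working session

There is one attempt and no reset: what is moved stays moved. The work goes in short steps, Python scripts to look and compute and a shell command to move; the robot and the scene stay as the last step left them, time stands still between calls to the robot, and variables do not carry over. Pictures are saved under pics/ and viewed, and the job is handed in when it is done.

```bash
mkdir -p pics; cat > h.py <<'E'
import numpy as np, cv2, pickle
from plant import monitor, eyes, ticket
from scipy.spatial.transform import Rotation as R
def obs():
    o=monitor.get_obs(); return o
def snap(n,tag):
    o=monitor.get_obs()
    s=eyes.snapshot(n)
    cv2.imwrite(f'pics/{tag}.png',s['image'][:,:,::-1])
    if n=='wrist':
        T=np.eye(4);T[:3,:3]=R.from_euler('xyz',o['orientation'],degrees=True).as_matrix();T[:3,3]=o['tool_pos']
        s['wfc']=T@s['hand_eye']
    else: s['wfc']=np.linalg.inv(s['camera_from_world'])
    pickle.dump(dict(s),open(f'pics/{tag}.pkl','wb'))
    return s
def load(tag): return pickle.load(open(f'pics/{tag}.pkl','rb'))
def ray(s,u,v):
    K=s['K']; d=np.array([(u-K[0,2])/K[0,0],-(v-K[1,2])/K[1,1],-1.])
    return s['wfc'][:3,3], s['wfc'][:3,:3]@d
def atz(s,u,v,z):
    c,d=ray(s,u,v); t=(z-c[2])/d[2]; return c+t*d
def dep(s,u,v):
    c,d=ray(s,u,v); return c+d*s['depth'][int(round(v)),int(round(u))]
def crop(s,tag,u0,v0,u1,v1,k):
    im=s['image'][v0:v1,u0:u1,::-1]
    cv2.imwrite(f'pics/{tag}.png',cv2.resize(im,None,fx=k,fy=k,interpolation=cv2.INTER_CUBIC))
E
python3 - <<'E'
from h import *
o=obs(); print(o)
for n in ['side','top','wrist']:
    s=snap(n,n+'0'); print([k for k in s.keys()], s['K'].tolist(), s['wfc'].round(3).tolist())
E
```

```text
{'clock': 0.0, 'joint_pos': array([-5.71190715e+01,  2.05925863e+01,  6.32997352e-01, -1.83957244e-02,
       -7.01362521e+01, -1.65048169e+01]), 'qvel': array([ 0.00458894, -0.02247247,  0.04710898,  0.02812605,  0.05805961,
       -0.05695262]), 'tau': array([ 2.48864953e-04, -5.82727039e+01,  2.93069834e+01,  6.99713454e+00,
        7.24869737e-03, -1.43083153e-04]), 'tool_pos': array([ 0.19010952, -0.64716006,  0.22560923]), 'orientation': array([ 96.27813609,  89.90261083, 112.64798263]), 'force': array([ 0.6730464 ,  0.34708097, -0.46722308]), 'moment': array([-0.04805515, -0.04850438, -0.02426563]), 'opening': 0.08781851379577661}
['image', 'depth', 'K', 'camera_from_world', 'wfc'] [[497.5966885417957, 0.0, 275.70819649138656], [0.0, 497.5966885417957, 211.16017295395415], [0.0, 0.0, 1.0]] [[-0.978, 0.109, -0.181, 0.252], [-0.211, -0.486, 0.848, 1.015], [0.004, 0.867, 0.498, 0.656], [0.0, 0.0, 0.0, 1.0]]
['image', 'depth', 'K', 'camera_from_world', 'wfc'] [[513.7575453429802, 0.0, 275.4098013376522], [0.0, 513.7575453429802, 213.23632347094616], [0.0, 0.0, 1.0]] [[-0.094, 0.976, -0.199, 0.205], [-0.996, -0.093, 0.013, 0.018], [-0.006, 0.199, 0.98, 1.39], [0.0, 0.0, 0.0, 1.0]]
['image', 'depth', 'K', 'hand_eye', 'wfc'] [[316.91214772878715, 0.0, 275.0951138534729], [0.0, 316.91214772878715, 208.54071941344577], [0.0, 0.0, 1.0]] [[-0.281, -0.918, -0.281, 0.113], [0.96, -0.268, -0.083, -0.67], [0.001, -0.293, 0.956, 0.384], [0.0, 0.0, 0.0, 1.0]]
```

View pics/top0.png

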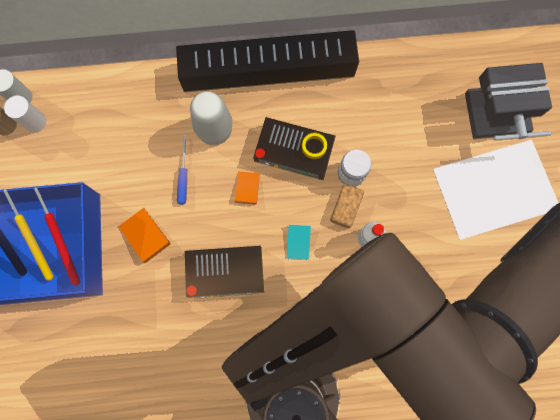

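View pics/side0.png

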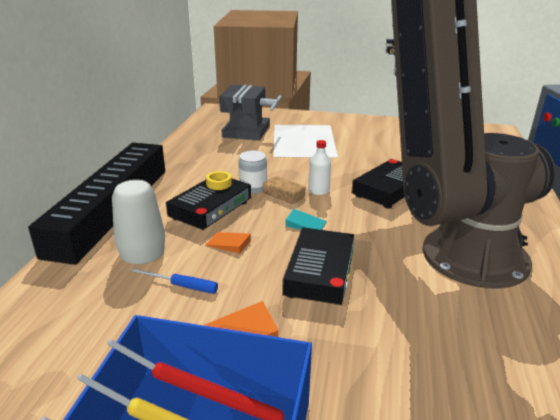

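View pics/wrist0.png

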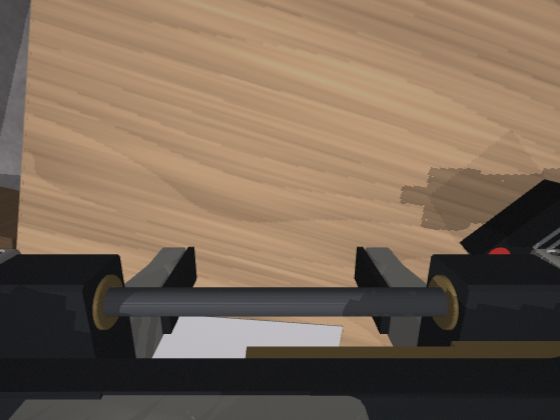

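Units: top px (295,148) with the tape, (224,272), and a third behind the arm (side px 388,180). The first is the farthest from the base. Wedges: orange small (247,187), orange big (144,235), turquoise (298,242). The small orange one is meant. I'll confirm both in crops.

```bash
python3 - <<'E'
from h import *
s=load('top0'); crop(s,'tc0',210,100,360,210,5)
s2=load('side0'); crop(s2,'sc0',120,150,290,270,4)
for n,s,pts in [('top',s,[(247,187),(144,235),(298,242),(295,148),(224,272),(260,154),(191,291)]),('side',s2,[(388,180),(210,195),(320,260)])]:
    for p in pts: print(n,p,dep(s,*p).round(3))
E
```

```text
top (247, 187) [0.565 0.071 0.015]
top (144, 235) [0.458 0.36  0.015]
top (298, 242) [ 0.4   -0.054  0.012]
top (295, 148) [ 0.65  -0.07   0.057]
top (224, 272) [0.334 0.148 0.052]
top (260, 154) [0.643 0.026 0.054]
top (191, 291) [0.293 0.235 0.056]
side (388, 180) [ 0.207 -0.247  0.053]
side (210, 195) [ 0.654 -0.058  0.053]
side (320, 260) [0.338 0.167 0.053]
```

View pics/tc0.png

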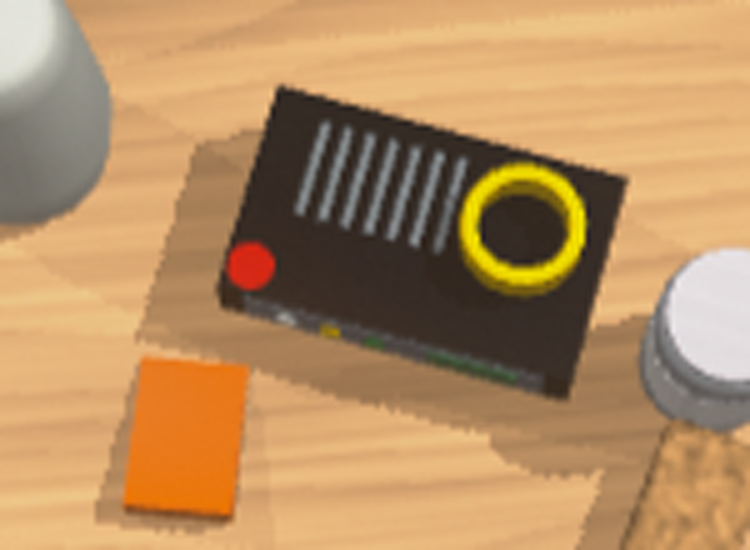

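View pics/sc0.png

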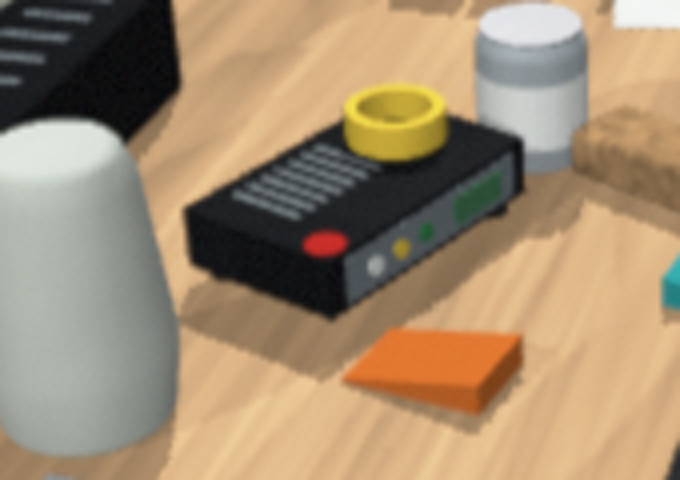

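The crops confirm it: the target unit has the tape, its red spot and a grey front facing the robot. The small orange wedge lies in front of it with the thin end toward the unit. Next I'll measure poses by depth and by corners.

```bash
cat >> h.py <<'E'
def cloud(s):
    K=s['K'];v,u=np.mgrid[0:420,0:560]; d=s['depth']
    p=np.stack([(u-K[0,2])/K[0,0]*d,-(v-K[1,2])/K[1,1]*d,-d],-1)
    w=p@s['wfc'][:3,:3].T+s['wfc'][:3,3]; w[d==0]=np.nan
    return w
def masks(s,w):
    hsv=cv2.cvtColor(s['image'],cv2.COLOR_RGB2HSV)
    org=(hsv[...,0]>6)&(hsv[...,0]<16)&(hsv[...,1]>215)&(hsv[...,2]>110)
    red=((hsv[...,0]<4)|(hsv[...,0]>175))&(hsv[...,1]>180)&(hsv[...,2]>120)
    return org,red
def unitfit(s,zlo=.045,zhi=.066):
    w=cloud(s); x,y,z=w[...,0],w[...,1],w[...,2]
    m=(x>.54)&(x<.76)&(y>-.2)&(y<.08)&(z>zlo)&(z<zhi)
    m=m&(s['image'].max(-1)<110)|(m&masks(s,w)[1])
    n,l,st,_=cv2.connectedComponentsWithStats(m.astype(np.uint8))
    i=1+st[1:,4].argmax(); P=w[l==i][:,:2].astype(np.float32)
    r=cv2.minAreaRect(P*1000); return r,cv2.boxPoints(r),np.median(w[l==i][:,2])
def blob(s,which):
    w=cloud(s); o,r=masks(s,w); m=o if which=='wedge' else r
    x,y=w[...,0],w[...,1]; m=m&(x>.48)&(x<.75)&(y>-.05)&(y<.14)
    n,l,st,_=cv2.connectedComponentsWithStats(m.astype(np.uint8))
    i=1+st[1:,4].argmax(); return w[l==i]
E
python3 - <<'E'
from h import *
for t in ['top0','side0']:
    s=load(t); r,b,z=unitfit(s); print(t,r,b.round(1).tolist(),z)
    R_=blob(s,'red'); print('red',len(R_),R_.mean(0))
    W=blob(s,'wedge'); r=cv2.minAreaRect((W[:,:2]*1000).astype(np.float32)); print('wedge',len(W),r,cv2.boxPoints(r).round(1).tolist(),W[:,2].min(),W[:,2].max())
s=load('top0')
for n,u,v,z in [('BL',280,86,.054),('BR',628,180,.054),('FLtop',222,290,.054),('FRtop',568,385,.054),('red',251,266,.054),
  ('w thinL',142,358,.003),('w thinR',249,367,.003),('w thkL',124,508,.021),('w thkR',231,516,.021)]:
    print(n,(atz(s,210+(u+.5)/5-.5,100+(v+.5)/5-.5,z)*1000).round(1))
s=load('side0')
for n,u,v,z in [('red',326,244,.054),('FLtop',345,262,.054),('BLtop',186,212,.054),('FRtop',521,140,.054),
  ('w thinL',344,378,.003),('w thinR',390,329,.003),('w thkL',476,388,.021),('w thkR',521,337,.021)]:
    print('side',n,(atz(s,120+(u+.5)/4-.5,150+(v+.5)/4-.5,z)*1000).round(1))
E
```

```text
top0 ((656.0731201171875, -68.04611206054688), (200.7777557373047, 125.28057861328125), 68.10309600830078) [[560.5, -137.8000030517578], [676.7999877929688, -184.60000610351562], [751.5999755859375, 1.7000000476837158], [635.4000244140625, 48.5]] 0.053052096228334955
red 72 [0.64768361 0.02676682 0.05380365]
wedge 617 ((566.688720703125, 71.24043273925781), (58.18352508544922, 89.74591827392578), 79.84661865234375) [[517.4000244140625, 50.5], [605.7000122070312, 34.70000076293945], [616.0, 92.0], [527.5999755859375, 107.80000305175781]] -0.0029794053197251813 0.02620530144259492
side0 ((659.6173095703125, -66.61395263671875), (205.20599365234375, 124.984619140625), 68.89647674560547) [[564.4000244140625, -139.8000030517578], [681.0, -184.8000030517578], [754.9000244140625, 6.599999904632568], [638.2999877929688, 51.599998474121094]] 0.052617326979575885
red 52 [0.64934233 0.02441191 0.05312707]Traceback (most recent call last):
  File "<stdin>", line 5, in <module>
  File "h.py", line 48, in blob
    i=1+st[1:,4].argmax(); return w[l==i]
        ~~~~~~~~~~~~~~~^^
ValueError: attempt to get argmax of an empty sequence
```

```bash
python3 - <<'E'
from h import *
s=load('top0')
for n,u,v,z in [('BL',280,86,.054),('BR',628,180,.054),('FLtop',222,290,.054),('FRtop',568,385,.054),('red',251,266,.054),
  ('w thinL',142,358,.003),('w thinR',249,367,.003),('w thkL',124,508,.021),('w thkR',231,516,.021)]:
    print(n,(atz(s,210+(u+.5)/5-.5,100+(v+.5)/5-.5,z)*1000).round(1))
s=load('side0')
for n,u,v,z in [('red',326,244,.054),('FLtop',345,262,.054),('BLtop',186,212,.054),('FRtop',521,140,.054),
  ('w thinL',344,378,.003),('w thinR',390,329,.003),('w thkL',476,388,.021),('w thkR',521,337,.021)]:
    print('side',n,(atz(s,120+(u+.5)/4-.5,150+(v+.5)/4-.5,z)*1000).round(1))
E
```

```text
BL [748.9   1.5  54. ]
BR [ 676.2 -183.1   54. ]
FLtop [634.9  43.4  54. ]
FRtop [ 563.9 -137.4   54. ]
red [646.9  26.6  54. ]
w thinL [615.9  92.5   3. ]
w thinR [605.   33.2   3. ]
w thkL [526.7 108.1  21. ]
w thkR [516.7  50.2  21. ]
side red [647.8  26.2  54. ]
side FLtop [629.4  44.3  54. ]
side BLtop [746.7   7.1  54. ]
side FRtop [ 567.9 -135.3   54. ]
side w thinL [617.3  91.2   3. ]
side w thinR [607.7  33.5   3. ]
side w thkL [530.5 110.1  21. ]
side w thkR [519.3  52.2  21. ]
```

```bash
python3 - <<'E'
from h import *
s=load('top0'); w=cloud(s); 
# tall things: cluster z>0.07
x,y,z=w[...,0],w[...,1],w[...,2]
m=(z>.065)&(x>.35)&(x<.85)&(y>-.3)&(y<.35)
n,l,st,_=cv2.connectedComponentsWithStats(m.astype(np.uint8))
for i in range(1,n):
    if st[i,4]>60:
        P=w[l==i]; print(st[i],np.nanmin(P,0).round(3),np.nanmax(P,0).round(3))
o=obs(); M=R.from_euler('xyz',o['orientation'],degrees=True).as_matrix(); print(M.round(3)); print('jaw yaw',np.degrees(np.arctan2(M[1,1],M[0,1])))
print(eyes.snapshot('wrist')['hand_eye'].round(3))
E
```

```text
[ 190   92   42   49 1527] [0.691 0.096 0.065] [0.787 0.203 0.182]
[302 133  25  26 280] [ 0.614 -0.154  0.065] [ 0.682 -0.088  0.085]
[340 150  31  32 753] [ 0.541 -0.26   0.065] [ 0.617 -0.184  0.108]
[361 222  25  22 346] [ 0.371 -0.273  0.066] [ 0.422 -0.214  0.155]
[[-0.    -0.282  0.959]
 [ 0.001  0.959  0.282]
 [-1.     0.001 -0.   ]]
jaw yaw 106.37210063632294
[[ 0.     0.293 -0.956 -0.158]
 [ 1.     0.001  0.001  0.   ]
 [ 0.001 -0.956 -0.293 -0.08 ]
 [ 0.     0.     0.     1.   ]]
```

```bash
python3 -m crank '[{"linear":[0.55,0.83,0],"rot":[0,0,-0.9],"hand":1},{"linear":[0.55,0.83,0],"rot":[0,0,-0.9],"hand":1},{"linear":[0.55,0.83,0],"rot":[0,0,-0.9],"hand":1},{"linear":[0.55,0.83,0],"rot":[0,0,-0.9],"hand":1},{"linear":[0.55,0.83,0],"rot":[0,0,-0.9],"hand":1},{"linear":[0.55,0.83,0],"rot":[0,0,-0.9],"hand":1},{"linear":[0.3,0.95,0],"rot":[0,0,-0.9],"hand":1},{"linear":[0.3,0.95,0],"rot":[0,0,-0.9],"hand":1},{"linear":[0.3,0.95,0],"rot":[0,0,-0.4],"hand":1},{"linear":[0.3,0.95,0],"rot":[0,0,0],"hand":1},{"linear":[0.3,0.95,0],"rot":[0,0,0],"hand":1},{"linear":[0.3,0.95,0],"rot":[0,0,0],"hand":1},{"linear":[0.3,0.95,0],"rot":[0,0,0],"hand":1}]'
cat >> h.py <<'E'
def pose():
    o=obs(); M=R.from_euler('xyz',o['orientation'],degrees=True).as_matrix()
    print('t',round(o['clock'],2),'tcp',(o['tool_pos']*1000).round(1),'jawyaw',np.degrees(np.arctan2(M[1,1],M[0,1])).round(2),'toolx',M[:,0].round(3),'F',o['force'].round(1),'open',round(o['opening'],4))
E
python3 - <<'E'
from h import *
pose()
E
```

```text
clock: 1.82
tool_pos: [0.5186, 0.0708, 0.2249]
orientation: [68.6, 89.7, 45.3]
force: [1.8, -1.6, -0.2]
opening: 0.0875
t 1.82 tcp [518.6  70.8 224.9] jawyaw 66.75 toolx [ 0.004  0.004 -1.   ] F [ 1.8 -1.6 -0.2] open 0.0875
```

```bash
python3 - <<'E'
from h import *
snap('wrist','w1');snap('top','top1'); pose()
E
```

```text
t 1.93 tcp [519.8  73.3 224.3] jawyaw 66.97 toolx [ 0.004  0.004 -1.   ] F [-0.5 -1.9 -0.5] open 0.0877
```

View pics/w1.png

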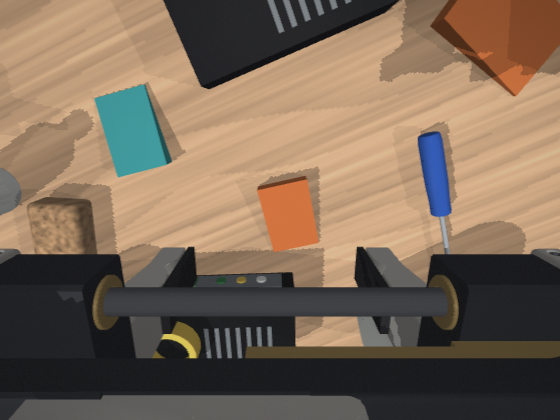

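```bash
python3 - <<'E'
from h import *
s=load('w1'); crop(s,'w1c',230,160,350,290,6)
E
```

```text
(no output)
```

View pics/w1c.png

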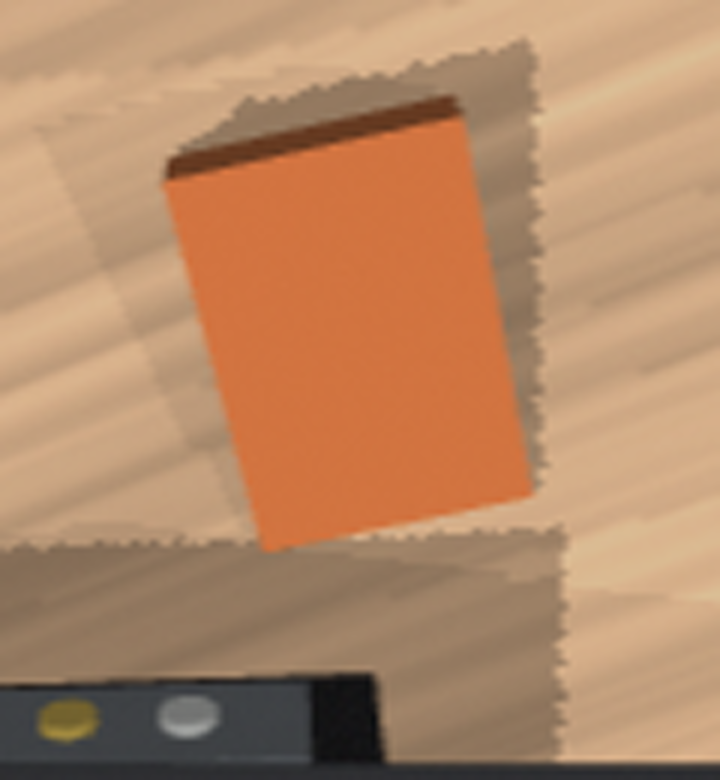

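```bash
python3 - <<'E'
from h import *
s=load('w1')
for n,u,v,z in [('thkR',164,182,.021),('thkL',465,117,.021),('thinL',534,494,.003),('thinR',266,552,.003),('caseFLbot',376,676,.012),('caseFLtop',384,762,.054),('front bot pt',0,688,.012)]:
    print(n,(atz(s,230+(u+.5)/6-.5,160+(v+.5)/6-.5,z)*1000).round(1))
E
```

```text
thkR [518.4  48.3  21. ]
thkL [529.7 107.2  21. ]
thinL [617.1  90.6   3. ]
thinR [606.6  32.    3. ]
caseFLbot [639.4  43.9  12. ]
caseFLtop [635.3  44.7  54. ]
front bot pt [609.4 -32.4  12. ]
```

```bash
python3 -m crank '[{"linear":[0.67,-0.03,-0.3],"rot":[0,0,0.3],"hand":1},{"linear":[0,0,-0.8],"rot":[0,0,0],"hand":1},{"linear":[0,0,-0.8],"rot":[0,0,0],"hand":1},{"linear":[0,0,-0.8],"rot":[0,0,0],"hand":1},{"linear":[0,0,0],"rot":[0,0,0],"hand":1}]'; python3 - <<'E'
from h import *
pose();pose()
E
```

```text
clock: 2.55
tool_pos: [0.5613, 0.0727, 0.0591]
orientation: [60.3, 89.5, 39.1]
force: [-0.4, -0.1, 0.5]
opening: 0.0876
t 2.55 tcp [561.3  72.7  59.1] jawyaw 68.72 toolx [ 0.006  0.005 -1.   ] F [-0.4 -0.1  0.5] open 0.0876
t 2.55 tcp [561.3  72.7  59.1] jawyaw 68.72 toolx [ 0.006  0.005 -1.   ] F [-0.4 -0.1  0.5] open 0.0876
```

```bash
python3 -m crank '[{"linear":[0,0,-0.5],"rot":[0,0,0],"hand":1},{"linear":[0,0,-0.35],"rot":[0,0,0],"hand":1},{"linear":[0,0,0],"rot":[0,0,0],"hand":1}]'; python3 - <<'E'
from h import *
snap('wrist','w2');snap('side','s2');pose()
E
```

```text
clock: 2.92
tool_pos: [0.5654, 0.0737, 0.0132]
orientation: [48.7, 89.2, 27.5]
force: [0.3, -0.4, 0.4]
opening: 0.0872
t 3.02 tcp [566.4  74.2  14.4] jawyaw 68.83 toolx [ 0.015  0.008 -1.   ] F [-0.2 -0.  -0.2] open 0.0875
```

View pics/w2.png

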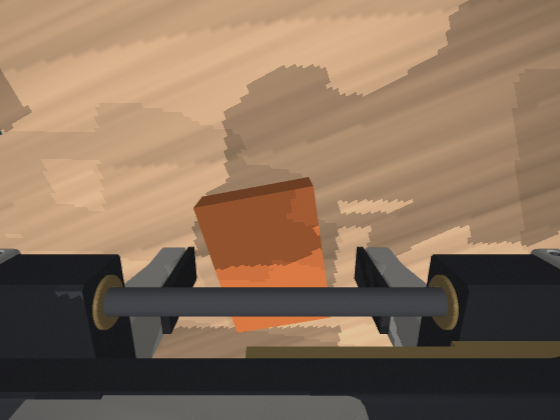

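View pics/s2.png

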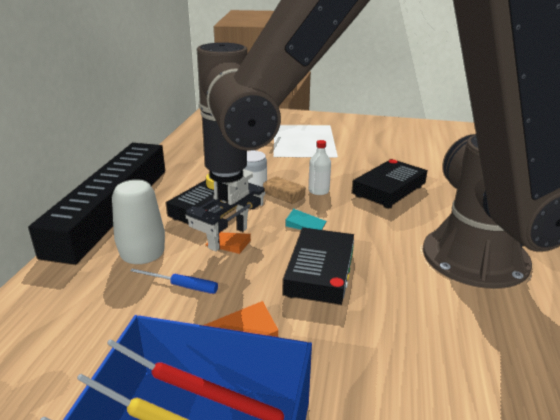

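```bash
python3 -m crank '[{"linear":[-0.07,0.03,-0.14],"rot":[-0.09,0.17,0],"hand":1},{"linear":[0,0,0],"rot":[0,0,0],"hand":1},{"linear":[-0.04,-0.1,0],"rot":[0,0,0],"hand":1},{"linear":[-0.04,-0.1,0],"rot":[0,0,0],"hand":1},{"linear":[-0.04,-0.1,0],"rot":[0,0,0],"hand":1},{"linear":[0,0,0],"rot":[0,0,0],"hand":1}]'; python3 - <<'E'
from h import *
pose()
E
```

```text
clock: 3.78
tool_pos: [0.5559, 0.0575, 0.0091]
orientation: [40.9, 89.7, 19.7]
force: [-0.0, 0.7, 0.9]
opening: 0.0877
t 3.77 tcp [555.9  57.5   9.1] jawyaw 68.84 toolx [ 0.004  0.002 -1.   ] F [-0.   0.7  0.9] open 0.0877
```

```bash
python3 -m crank '[{"linear":[-0.03,-0.08,-0.03],"rot":[0,0,0],"hand":1},{"linear":[-0.03,-0.08,0],"rot":[0,0,0],"hand":1},{"linear":[-0.03,-0.08,0],"rot":[0,0,0],"hand":1},{"linear":[0,0,0],"rot":[0,0,0],"hand":1}]'; python3 - <<'E'
from h import *
snap('wrist','w3');pose()
crop(load('w3'),'w3c',150,150,390,350,3)
E
```

```text
clock: 4.28
tool_pos: [0.5506, 0.0423, 0.0073]
orientation: [41.6, 89.7, 20.5]
force: [0.3, 0.7, 0.8]
opening: 0.0876
t 4.33 tcp [550.7  42.4   7.3] jawyaw 68.85 toolx [ 0.005  0.002 -1.   ] F [-0.2 -0.2  0.8] open 0.0876
```

View pics/w3c.png

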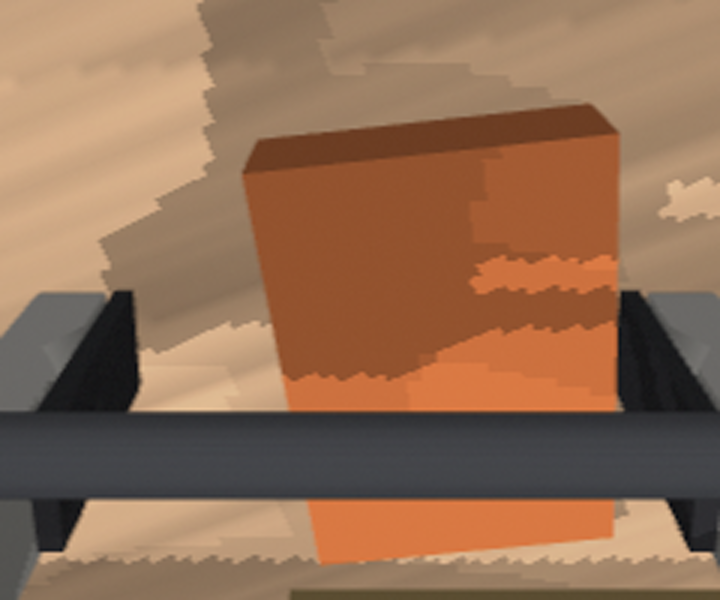

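```bash
cat >> h.py <<'E'
C0=np.array([656.3,-69.2]); YAW=-21.5
def toU(p):
    a=np.radians(YAW); d=np.array(p)[:2]-C0
    return np.array([d@[np.cos(a),np.sin(a)], d@[-np.sin(a),np.cos(a)]])
def wedge(s,u0,v0,k,pts):
    # pts thkR,thkL,thinL,thinR
    P=[atz(s,u0+(u+.5)/k-.5,v0+(v+.5)/k-.5,z)[:2]*1000 for (u,v),z in zip(pts,[.021,.021,.003,.003])]
    U=np.array([toU(p) for p in P]); print('corners U',U.round(1).tolist())
    d=(U[2]+U[3]-U[0]-U[1])/2; print('centre U',U.mean(0).round(1),'yaw rel',np.degrees(np.arctan2(d[1],d[0])).round(1),'len',np.hypot(*d).round(1))
E
python3 - <<'E'
from h import *
wedge(load('w3'),150,150,3,[(244,174),(618,134),(613,537),(319,564)])
wedge(load('w1'),230,160,6,[(164,182),(465,117),(534,494),(266,552)])
E
```

```text
corners U [[-175.3, 43.5], [-182.1, 102.3], [-93.0, 112.9], [-86.3, 53.2]]
centre U [-134.2   78. ] yaw rel 6.5 len 89.7
corners U [[-171.4, 58.8], [-182.4, 117.7], [-95.1, 134.3], [-83.3, 75.9]]
centre U [-133.1   96.7] yaw rel 10.9 len 89.3
```

```bash
python3 -m crank '[{"linear":[-0.05,-0.02,0.1],"rot":[0,0,0],"hand":1},{"linear":[0.05,0.1,0.6],"rot":[0,0,0],"hand":1},{"linear":[-0.46,0.3,0.1],"rot":[0,0,0],"hand":0.18},{"linear":[-0.46,0.3,0],"rot":[0,0,0],"hand":0.18},{"linear":[0,0,0],"rot":[0,0,0],"hand":0.18},{"linear":[0,0,0],"rot":[0,0,0],"hand":0.18}]'; python3 - <<'E'
from h import *
snap('wrist','w4');pose();print(toU(obs()['tool_pos']*1000))
E
```

```text
clock: 5.08
tool_pos: [0.4933, 0.0838, 0.0581]
orientation: [42.5, 89.7, 21.4]
force: [-0.7, 0.5, 1.2]
opening: 0.0529
t 5.12 tcp [493.3  83.7  58. ] jawyaw 68.82 toolx [ 0.004  0.002 -1.   ] F [ 0.2 -0.   0.3] open 0.049
[-207.70075241   82.51350847]
```

View pics/w4.png

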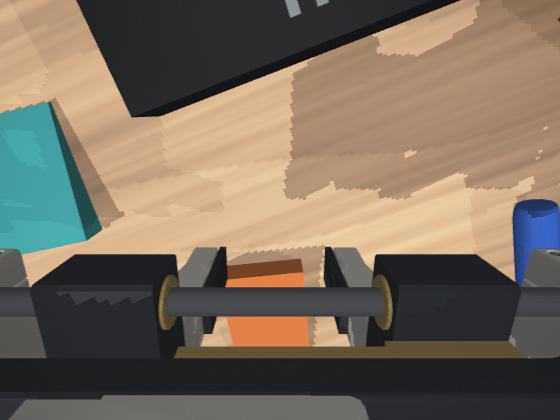

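```bash
python3 -m crank '[{"linear":[0,-0.04,0],"rot":[0,0,0],"hand":0.18},{"linear":[0,0,0],"rot":[0,0,0],"hand":0.18},{"linear":[0,0,-0.4],"rot":[0,0,0],"hand":0.18},{"linear":[0,0,-0.4],"rot":[0,0,0],"hand":0.18},{"linear":[0,0,0],"rot":[0,0,-0.05],"hand":0.18},{"linear":[0,0,0],"rot":[0,0,0],"hand":0.18}]'; python3 - <<'E'
from h import *
pose();print(toU(obs()['tool_pos']*1000))
E
```

```text
clock: 5.88
tool_pos: [0.4954, 0.0798, 0.0092]
orientation: [37.4, 89.7, 15.7]
force: [1.4, 0.9, -1.0]
opening: 0.0159
t 5.88 tcp [495.4  79.8   9.2] jawyaw 68.39 toolx [ 0.005  0.001 -1.   ] F [ 1.4  0.9 -1. ] open 0.0159
[-204.2903852    79.68597198]
```

```bash
python3 -m crank '[{"linear":[0.1,-0.04,-0.02],"rot":[0,0,0],"hand":0.18},{"linear":[0.1,-0.04,-0.02],"rot":[0,0,0],"hand":0.18},{"linear":[0.1,-0.04,0],"rot":[0,0,0],"hand":0.18},{"linear":[0.1,-0.04,0],"rot":[0,0,0],"hand":0.18},{"linear":[0.1,-0.04,0],"rot":[0,0,0],"hand":0.18},{"linear":[0.1,-0.04,0],"rot":[0,0,0],"hand":0.18},{"linear":[0,0,0],"rot":[0,0,0],"hand":0.18}]'; python3 - <<'E'
from h import *
snap('wrist','w5');snap('top','t5');pose();print(toU(obs()['tool_pos']*1000))
crop(load('t5'),'t5c',210,100,360,210,5)
E
```

```text
clock: 6.75
tool_pos: [0.5354, 0.0647, 0.0087]
orientation: [42.2, 89.5, 20.6]
force: [0.5, -0.3, 0.7]
opening: 0.0159
t 6.85 tcp [534.8  64.7   8.6] jawyaw 68.38 toolx [ 0.007  0.003 -1.   ] F [ 0.  -0.   0.3] open 0.0158
[-162.12679612   80.09877176]
```

View pics/w5.png

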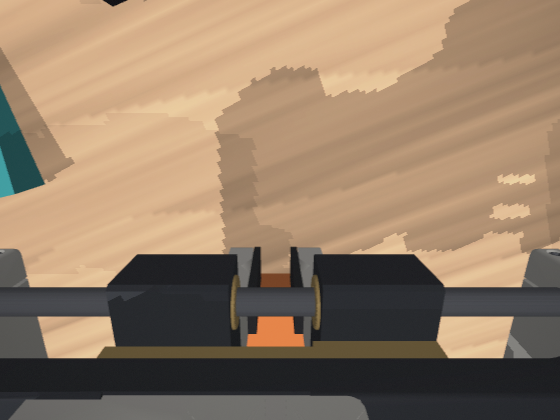

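View pics/t5c.png

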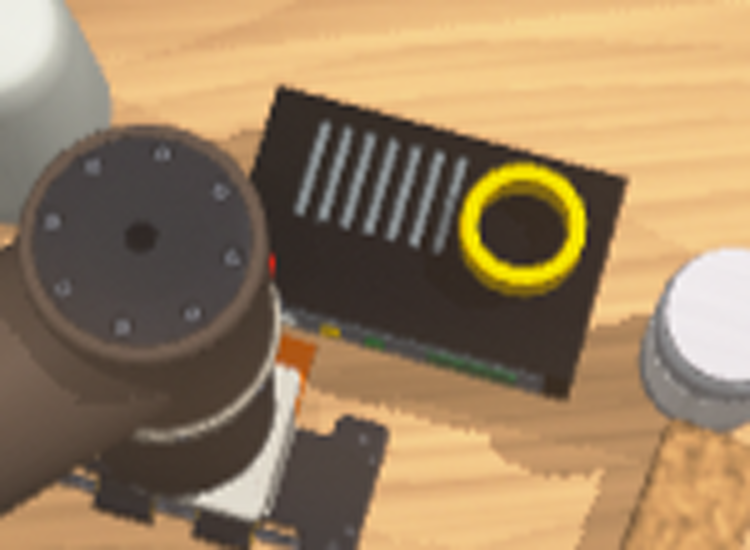

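```bash
python3 - <<'E'
from h import *
s=snap('side','s5');crop(s,'s5c',150,150,290,260,5)
E
```

```text
(no output)
```

View pics/s5c.png

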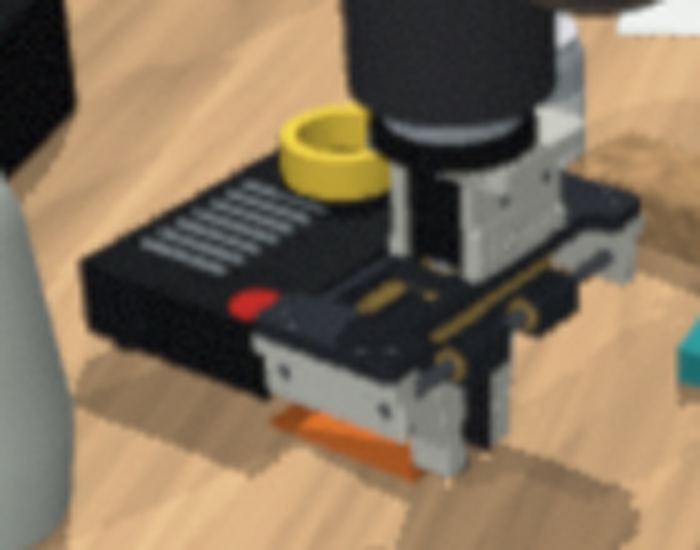

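```bash
python3 -m crank '[{"linear":[-0.3,0.12,0],"rot":[0,0,0],"hand":0.18},{"linear":[-0.2,0.08,0.8],"rot":[0,0,0],"hand":1},{"linear":[-0.2,0.08,0.95],"rot":[0,0,0],"hand":1},{"linear":[0,0,0.7],"rot":[0,0,0],"hand":1},{"linear":[0,0,0],"rot":[0,0,0],"hand":1},{"linear":[0,0,0],"rot":[0,0,0],"hand":1}]'; python3 - <<'E'
from h import *
s=snap('wrist','w6');pose();print(toU(obs()['tool_pos']*1000))
crop(s,'w6c',190,200,370,350,4)
s=snap('side','s6');crop(s,'s6c',150,150,290,260,5)
E
```

```text
clock: 7.65
tool_pos: [0.4895, 0.082, 0.1594]
orientation: [41.6, 89.6, 20.1]
force: [-0.2, 1.1, -0.4]
opening: 0.0604
t 7.7 tcp [489.8  81.9 159.4] jawyaw 68.47 toolx [ 0.007  0.002 -1.   ] F [ 0.3 -0.5  0.7] open 0.0644
[-210.33110181   79.57390302]
```

View pics/w6c.png

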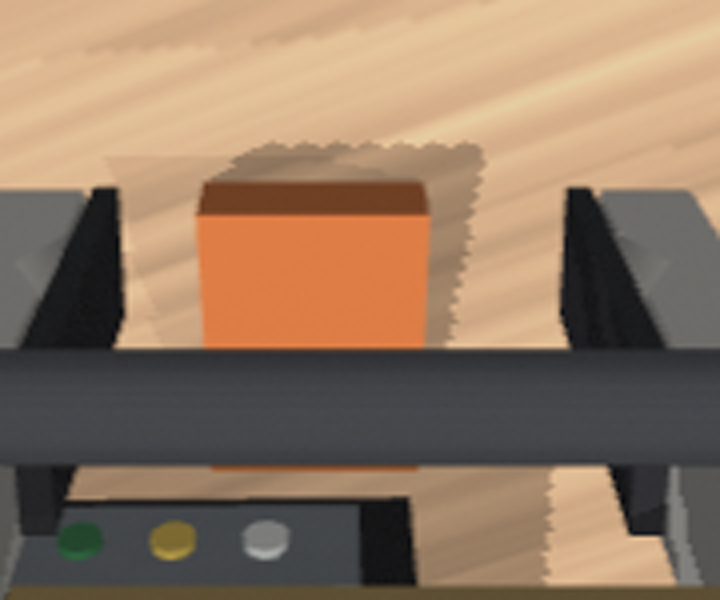

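View pics/s6c.png

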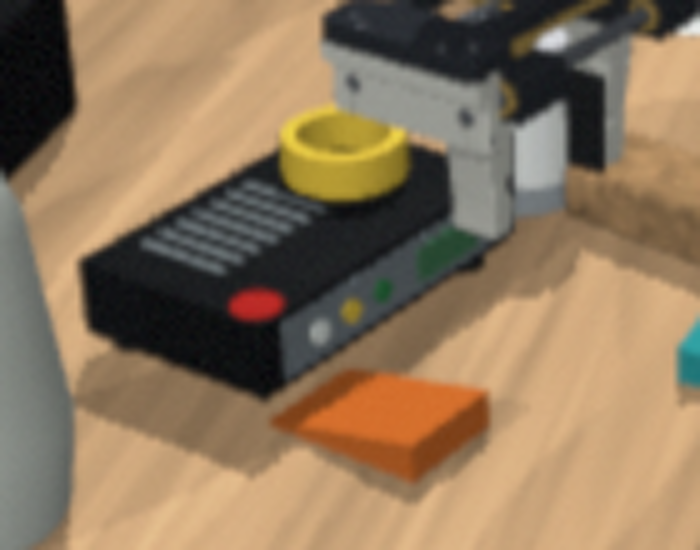

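```bash
python3 - <<'E'
from h import *
s=load('w6')
wedge(s,190,200,4,[(197,215),(430,215),(417,470),(211,470)])
for u,v,z in [(409,497,.012),(76,499,.012)]: print(toU(atz(s,190+(u+.5)/4-.5,200+(v+.5)/4-.5,z)*1000))
wedge(load('s6'),150,150,5,[(487,393),(413,446),(273,422),(350,371)])
s=load('s6')
for u,v,z in [(265,396,.012),(277,347,.054)]: print('side FL',toU(atz(s,150+(u+.5)/5-.5,150+(v+.5)/5-.5,z)*1000))
E
```

```text
corners U [[-150.8, 42.6], [-150.6, 102.2], [-60.7, 101.5], [-61.0, 41.6]]
centre U [-105.8   72. ] yaw rel -0.6 len 89.9
[-58.30544445  98.6845805 ]
[-58.06168384   3.92293089]
corners U [[-151.1, 46.0], [-150.4, 103.1], [-63.0, 102.9], [-63.7, 44.7]]
centre U [-107.1   74.2] yaw rel -0.5 len 87.4
side FL [-54.03539687  97.504466  ]
side FL [-76.78042737 110.78796727]
```

```bash
python3 -m crank '[{"linear":[0.7,-0.33,-0.4],"rot":[0,0.08,0],"hand":1},{"linear":[0.7,-0.33,-0.4],"rot":[0,0,0],"hand":1},{"linear":[0,0,-0.4],"rot":[0,0,0],"hand":1},{"linear":[0,0,0],"rot":[0,0,0],"hand":1},{"linear":[0,0,0],"rot":[0,0,0],"hand":1}]'; python3 - <<'E'
from h import *
pose();print(toU(obs()['tool_pos']*1000))
E
```

```text
clock: 8.38
tool_pos: [0.5742, 0.0402, 0.0801]
orientation: [-149.0, 89.5, -170.5]
force: [-0.3, -0.1, 0.1]
opening: 0.0874
t 8.38 tcp [574.2  40.2  80.1] jawyaw 68.55 toolx [-0.009 -0.001 -1.   ] F [-0.3 -0.1  0.1] open 0.0874
[-116.50179696   71.68458738]
```

```bash
python3 -m crank '[{"linear":[0,0,-0.5],"rot":[0,-0.05,0],"hand":1},{"linear":[0,0,-0.5],"rot":[0,-0.05,0],"hand":1},{"linear":[0,0,-0.15],"rot":[0,0,0],"hand":1},{"linear":[0,0,0],"rot":[0,0,0],"hand":1}]'; python3 - <<'E'
from h import *
pose();print(toU(obs()['tool_pos']*1000))
E
```

```text
clock: 8.88
tool_pos: [0.5762, 0.0423, 0.0145]
orientation: [25.9, 89.6, 4.6]
force: [0.2, -0.6, 0.2]
opening: 0.0875
t 8.88 tcp [576.2  42.3  14.5] jawyaw 68.73 toolx [ 0.007  0.001 -1.   ] F [ 0.2 -0.6  0.2] open 0.0875
[-115.39967332   74.35087977]
```

```bash
python3 -m crank '[{"linear":[-0.03,0.01,-0.11],"rot":[0,0,-0.04],"hand":1},{"linear":[0.04,0.1,0],"rot":[0,0,0],"hand":1},{"linear":[0.04,0.1,0],"rot":[0,0,0],"hand":1},{"linear":[0.03,0.07,0],"rot":[0,0,0],"hand":1},{"linear":[0,0,0],"rot":[0,0,0],"hand":1}]'; python3 - <<'E'
from h import *
pose();print(toU(obs()['tool_pos']*1000))
E
```

```text
clock: 9.5
tool_pos: [0.5833, 0.0613, 0.0109]
orientation: [31.9, 89.3, 10.5]
force: [-0.1, 0.1, 0.0]
opening: 0.0878
t 9.5 tcp [583.3  61.3  10.9] jawyaw 68.57 toolx [ 0.012  0.002 -1.   ] F [-0.1  0.1  0. ] open 0.0878
[-115.7960157    94.66383867]
```

```bash
python3 -m crank '[{"linear":[-0.05,-0.12,0],"rot":[0,0.06,0],"hand":1},{"linear":[0,0,0.4],"rot":[0,0,0],"hand":1},{"linear":[0,0,0.4],"rot":[0,0,0],"hand":1},{"linear":[-0.5,0.14,0],"rot":[0,0,0],"hand":0.5},{"linear":[-0.5,0.14,0],"rot":[0,0,0],"hand":0.18},{"linear":[0,0,0],"rot":[0,0,0],"hand":0.18}]'; python3 - <<'E'
from h import *
s=snap('wrist','w7');pose();print(toU(obs()['tool_pos']*1000))
crop(s,'w7c',190,200,370,350,4)
s=snap('side','s7');crop(s,'s7c',150,150,290,260,5)
E
```

```text
clock: 10.25
tool_pos: [0.5175, 0.0681, 0.0599]
orientation: [48.6, 89.7, 27.1]
force: [0.4, 0.3, -0.1]
opening: 0.0634
t 10.3 tcp [518.7  68.3  60. ] jawyaw 68.46 toolx [ 0.005  0.002 -1.   ] F [ 0.5  1.3 -0. ] open 0.059
[-178.43244429   77.45481351]
```

View pics/w7c.png

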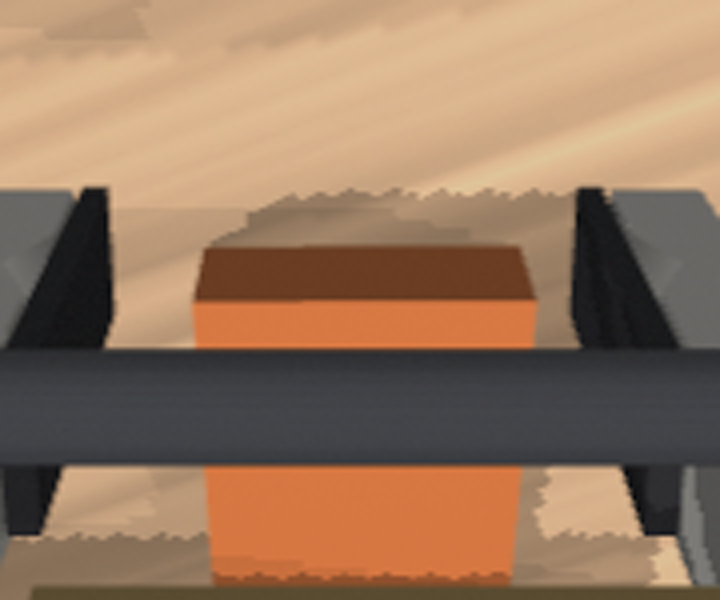

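View pics/s7c.png

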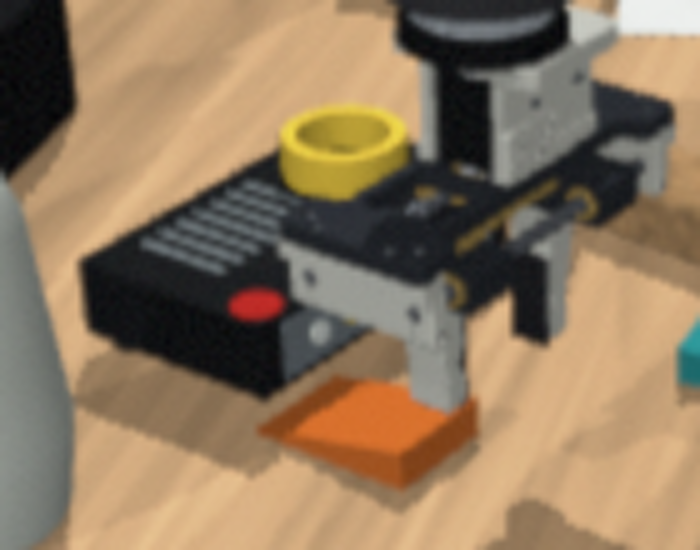

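```bash
python3 - <<'E'
from h import *
s=load('w7')
wedge(s,190,200,4,[(194,301),(537,299),(514,583),(214,583)])
wedge(load('s7'),150,150,5,[(476,399),(402,455),(258,432),(337,377)])
E
```

```text
corners U [[-150.7, 50.9], [-150.9, 110.6], [-75.8, 111.8], [-76.0, 50.4]]
centre U [-113.4   80.9] yaw rel 0.3 len 74.9
corners U [[-150.0, 53.4], [-150.9, 112.0], [-62.9, 113.8], [-62.0, 52.9]]
centre U [-106.5   83. ] yaw rel 0.4 len 88.0
```

```bash
python3 -m crank '[{"linear":[-0.03,0.06,0],"rot":[0,0,0],"hand":0.18},{"linear":[0,0,0],"rot":[0,0,0],"hand":0.18},{"linear":[0,0,0],"rot":[0,0,0],"hand":0.18},{"linear":[0,0,-0.4],"rot":[0,0.03,0],"hand":0.18},{"linear":[0,0,-0.4],"rot":[0,0.03,0],"hand":0.18},{"linear":[0,0,-0.1],"rot":[0,0,0],"hand":0.18},{"linear":[0,0,0],"rot":[0,0,0],"hand":0.18}]'; python3 - <<'E'
from h import *
pose();print(toU(obs()['tool_pos']*1000))
E
```

```text
clock: 11.22
tool_pos: [0.5203, 0.0718, 0.0047]
orientation: [86.7, 89.9, 65.1]
force: [-0.3, 0.1, -0.7]
opening: 0.0161
t 11.22 tcp [520.3  71.8   4.7] jawyaw 68.38 toolx [ 0.001  0.002 -1.   ] F [-0.3  0.1 -0.7] open 0.0161
[-178.24263038   81.28874995]
```

```bash
python3 -m crank '[{"linear":[0.1,-0.04,0],"rot":[0,0,0],"hand":0.18},{"linear":[0.1,-0.04,0],"rot":[0,0,0],"hand":0.18},{"linear":[0.1,-0.04,0],"rot":[0,0,0],"hand":0.18},{"linear":[0.1,-0.04,0],"rot":[0,0,0],"hand":0.18},{"linear":[0.1,-0.04,0],"rot":[0,0,0],"hand":0.18},{"linear":[0.1,-0.04,0],"rot":[0,0,0],"hand":0.18}]'; python3 - <<'E'
from h import *
pose();print(toU(obs()['tool_pos']*1000))
E
python3 -m crank '[{"linear":[0.05,-0.02,0],"rot":[0,0,0],"hand":0.18},{"linear":[0.05,-0.02,0],"rot":[0,0,0],"hand":0.18}]';python3 - <<'E'
from h import *
pose();print(toU(obs()['tool_pos']*1000))
E
```

```text
clock: 11.98
tool_pos: [0.5597, 0.0568, 0.007]
orientation: [65.2, 89.7, 43.6]
force: [-0.4, 0.7, 0.5]
opening: 0.0157
t 11.97 tcp [559.7  56.8   7. ] jawyaw 68.39 toolx [ 0.004  0.004 -1.   ] F [-0.4  0.7  0.5] open 0.0157
[-136.0680384    81.87137238]
clock: 12.22
tool_pos: [0.5661, 0.0541, 0.0069]
orientation: [68.1, 89.7, 46.4]
force: [-1.8, 0.8, 0.3]
opening: 0.0157
t 12.22 tcp [566.1  54.1   6.9] jawyaw 68.37 toolx [ 0.003  0.003 -1.   ] F [-1.8  0.8  0.3] open 0.0157
[-129.12452142   81.64799204]
```

```bash
python3 -m crank '[{"linear":[0.05,-0.02,0],"rot":[0,0,0],"hand":0.18},{"linear":[0.05,-0.02,0],"rot":[0,0,0],"hand":0.18},{"linear":[0.03,-0.015,0],"rot":[0,0,0],"hand":0.18}]'; python3 - <<'E'
from h import *
pose();print(toU(obs()['tool_pos']*1000))
E
python3 -m crank '[{"linear":[0.03,-0.012,0],"rot":[0,0,0],"hand":0.18}]';python3 - <<'E'
from h import *
pose();print(toU(obs()['tool_pos']*1000))
E
```

```text
clock: 12.6
tool_pos: [0.5743, 0.0507, 0.0069]
orientation: [68.8, 89.7, 47.2]
force: [-1.1, 0.9, 1.1]
opening: 0.0156
t 12.6 tcp [574.3  50.7   6.9] jawyaw 68.39 toolx [ 0.003  0.003 -1.   ] F [-1.1  0.9  1.1] open 0.0156
[-120.21924629   81.50946174]
clock: 12.72
tool_pos: [0.5762, 0.0499, 0.0069]
orientation: [69.6, 89.7, 47.9]
force: [-2.1, 0.6, 1.3]
opening: 0.0158
t 12.72 tcp [576.2  49.9   6.9] jawyaw 68.39 toolx [ 0.003  0.003 -1.   ] F [-2.1  0.6  1.3] open 0.0158
[-118.21732492   81.42510592]
```

```bash
for i in 1; do python3 -m crank '[{"linear":[0.02,-0.008,0],"rot":[0,0,0],"hand":0.18}]'; python3 -m crank '[{"linear":[0.02,-0.008,0],"rot":[0,0,0],"hand":0.18}]';python3 - <<'E'
from h import *
pose();print(toU(obs()['tool_pos']*1000))
s=snap('side','s8');crop(s,'s8c',150,150,290,260,5)
E
done
```

```text
clock: 12.85
tool_pos: [0.5772, 0.0494, 0.0069]
orientation: [73.0, 89.8, 51.4]
force: [-2.7, 0.7, 2.3]
opening: 0.0159
clock: 12.98
tool_pos: [0.578, 0.0489, 0.0069]
orientation: [81.6, 89.8, 60.0]
force: [-4.6, 2.4, 4.0]
opening: 0.0157
t 12.97 tcp [578.   48.9   6.9] jawyaw 68.38 toolx [ 0.002  0.003 -1.   ] F [-4.6  2.4  4. ] open 0.0157
[-116.14060677   81.21890669]
```

View pics/s8c.png

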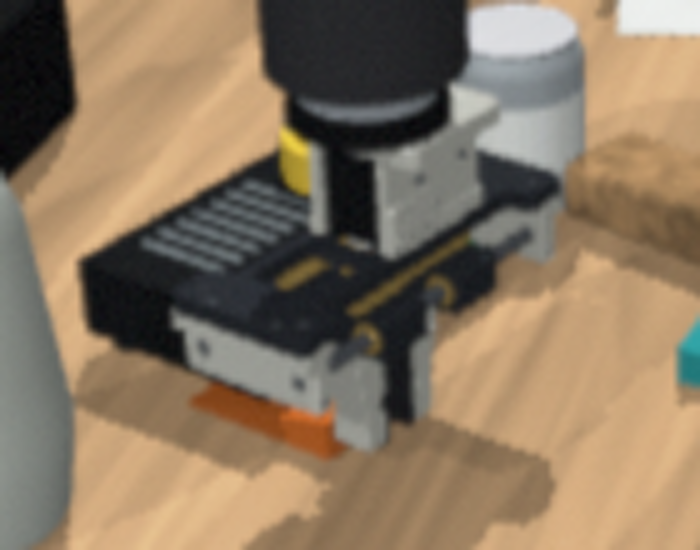

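```bash
python3 -m crank '[{"linear":[0.015,-0.006,0],"rot":[0,0,0],"hand":0.18}]'; python3 -m crank '[{"linear":[0.01,-0.004,0],"rot":[0,0,0],"hand":0.18}]';python3 - <<'E'
from h import *
pose();print(toU(obs()['tool_pos']*1000))
E
```

```text
clock: 13.15
tool_pos: [0.5784, 0.0486, 0.0068]
orientation: [93.9, 89.8, 72.3]
force: [-6.9, 4.1, 4.2]
opening: 0.016
clock: 13.28
tool_pos: [0.5785, 0.0486, 0.0069]
orientation: [105.5, 89.8, 83.9]
force: [-5.1, 3.1, 3.8]
opening: 0.0159
t 13.28 tcp [578.5  48.6   6.9] jawyaw 68.37 toolx [ 0.     0.003 -1.   ] F [-5.1  3.1  3.8] open 0.0159
[-115.52276051   81.06014237]
```

```bash
python3 -m crank '[{"linear":[-0.1,0.04,0],"rot":[0,0,0],"hand":0.18},{"linear":[-0.6,0.24,0.2],"rot":[0,0,0],"hand":0.1},{"linear":[-0.6,0.24,0.6],"rot":[0,0,0],"hand":0},{"linear":[-0.3,0.1,0.8],"rot":[0,0,0],"hand":0},{"linear":[0,0,0.8],"rot":[0,0,0],"hand":0},{"linear":[0,0,0],"rot":[0,0,0],"hand":0}]'; python3 - <<'E'
from h import *
s=snap('wrist','w9');pose();print(toU(obs()['tool_pos']*1000))
s=snap('side','s9');crop(s,'s9c',150,150,290,260,5)
s=snap('top','t9');crop(s,'t9c',210,100,360,210,5)
E
```

```text
clock: 14.02
tool_pos: [0.4807, 0.0867, 0.1545]
orientation: [57.3, 89.6, 35.8]
force: [-0.1, 0.4, -0.5]
opening: 0.0004
t 14.07 tcp [479.4  86.1 152.5] jawyaw 68.38 toolx [ 0.002  0.003 -1.   ] F [-0.9 -0.1 -0.7] open 0.0006
[-221.48563964   79.71235616]
```

View pics/w9.png

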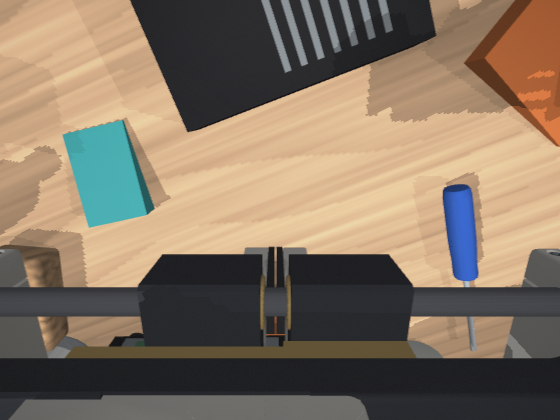

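View pics/s9c.png

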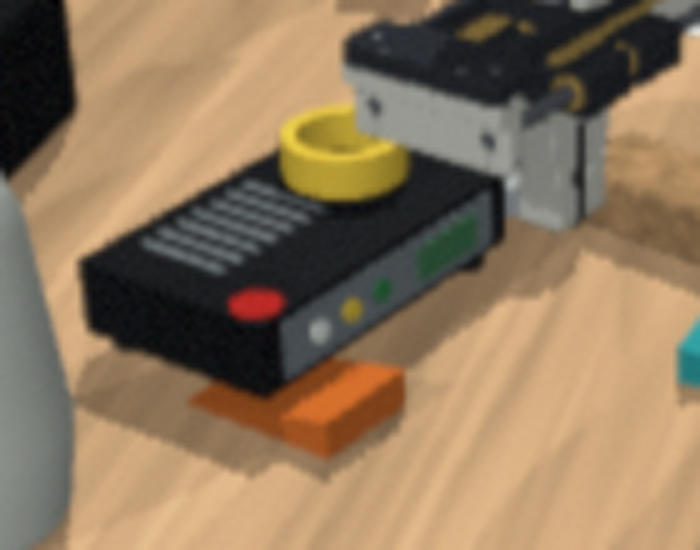

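View pics/t9c.png

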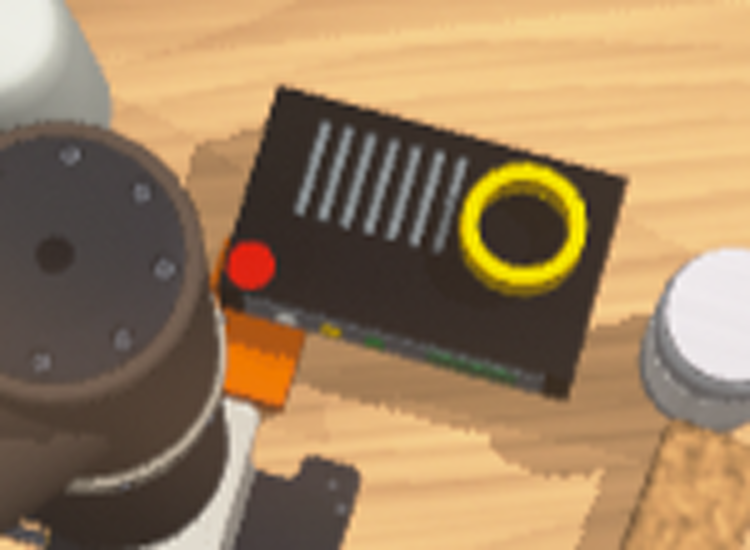

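```bash
python3 - <<'E'
from h import *
print(obs()['joint_pos'].round(1))
s=load('t9'); r=blob(s,'red'); print(r.mean(0), toU(r.mean(0)*1000))
for (u,v) in [(280,86),(628,180),(568,385)]:
    print(toU(atz(s,210+(u+.5)/5-.5,100+(v+.5)/5-.5,.054)*1000))
s=load('s9'); r=blob(s,'red'); print(r.mean(0), toU(r.mean(0)*1000))
for (u,v) in [(257,304)]:
    print(toU(atz(s,150+(u+.5)/5-.5,150+(v+.5)/5-.5,.054)*1000))
E
```

```text
[ 3.330e+01  6.600e+00 -2.870e+01 -1.000e-01 -5.480e+01 -1.449e+02]
[0.64759961 0.02674649 0.05442553] [-43.25950152  86.08159308]
[60.20243029 99.72091655]
[ 60.2669654  -98.72204263]
[-60.98087176 -97.3529719 ]
[0.64919322 0.02555349 0.05400327] [-41.33954887  85.55566976]
[-41.86992708  85.00090761]
```

```bash
python3 -m crank '[{"linear":[0,0,0.2],"rot":[0,0,1],"hand":0.34},{"linear":[0,0,0.2],"rot":[0,0,1],"hand":0.34},{"linear":[0,0,0],"rot":[0,0,1],"hand":0.34},{"linear":[0,0,0],"rot":[0,0,1],"hand":0.34},{"linear":[0,0,0],"rot":[0,0,1],"hand":0.34},{"linear":[0,0,0],"rot":[0,0,1],"hand":0.34},{"linear":[0,0,0],"rot":[0,0,1],"hand":0.34},{"linear":[0,0,0],"rot":[0,0,1],"hand":0.34},{"linear":[0.3,-0.1,0],"rot":[0,0,1],"hand":0.34},{"linear":[0.3,-0.1,0],"rot":[0,0,1],"hand":0.34},{"linear":[0.3,-0.1,0],"rot":[0,0,1],"hand":0.34},{"linear":[0.3,-0.1,0],"rot":[0,0,1],"hand":0.34},{"linear":[0.3,-0.1,0],"rot":[0,0,1],"hand":0.34},{"linear":[0.3,-0.1,0],"rot":[0,0,1],"hand":0.34},{"linear":[0.3,-0.1,0],"rot":[0,0,1],"hand":0.34},{"linear":[0.2,-0.1,0],"rot":[0,0,1],"hand":0.34},{"linear":[0,0,0],"rot":[0,0,1],"hand":0.34},{"linear":[0,0,0],"rot":[0,0,1],"hand":0.34},{"linear":[0,0,0],"rot":[0,0,0],"hand":0.34}]'; python3 - <<'E'
from h import *
s=snap('wrist','w10');pose();print(toU(obs()['tool_pos']*1000))
E
```

```text
clock: 16.55
tool_pos: [0.6093, 0.0259, 0.1373]
orientation: [175.7, 87.0, -113.6]
force: [-0.0, -0.1, -1.1]
opening: 0.0298
t 16.6 tcp [609.2  25.9 137.3] jawyaw 160.7 toolx [-0.021 -0.048 -0.999] F [-0.2  0.5 -0.5] open 0.0299
[-78.6520457   71.25110815]
```

View pics/w10.png

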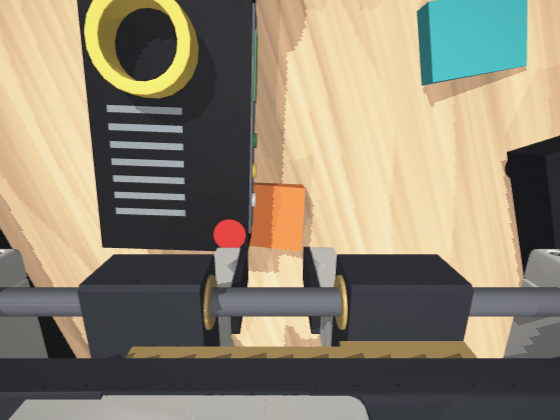

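```bash
python3 -m crank '[{"linear":[0.24,0.16,0],"rot":[0.55,-0.24,-0.4],"hand":0.34},{"linear":[0,0,0],"rot":[0,0,0],"hand":0.34},{"linear":[0,0,-0.45],"rot":[0,0,0],"hand":0.34},{"linear":[0,0,-0.45],"rot":[0,0,0],"hand":0.34},{"linear":[0,0,0],"rot":[0,0,0],"hand":0.34}]'; python3 - <<'E'
from h import *
pose();print(toU(obs()['tool_pos']*1000))
E
```

```text
clock: 17.23
tool_pos: [0.6219, 0.0345, 0.0799]
orientation: [139.4, 89.6, -152.3]
force: [-1.5, -0.4, 0.8]
opening: 0.0297
t 17.23 tcp [621.9  34.5  79.9] jawyaw 158.36 toolx [-0.006 -0.003 -1.   ] F [-1.5 -0.4  0.8] open 0.0297
[-70.02693601  83.89490605]
```

```bash
python3 -m crank '[{"linear":[0.04,0.02,-0.3],"rot":[0.03,-0.06,0],"hand":0.34},{"linear":[0,0,0],"rot":[0,0,0],"hand":0.34}]'; python3 - <<'E'
from h import *
pose();print(toU(obs()['tool_pos']*1000))
s=snap('side','s11');crop(s,'s11c',150,150,290,260,5)
s=snap('wrist','w11')
E
```

```text
clock: 17.48
tool_pos: [0.6247, 0.0357, 0.0633]
orientation: [-150.3, 89.9, -81.9]
force: [0.4, 1.1, 0.4]
opening: 0.03
t 17.48 tcp [624.7  35.7  63.3] jawyaw 158.39 toolx [ 0.    -0.002 -1.   ] F [0.4 1.1 0.4] open 0.03
[-67.81942482  86.00578032]
```

View pics/s11c.png

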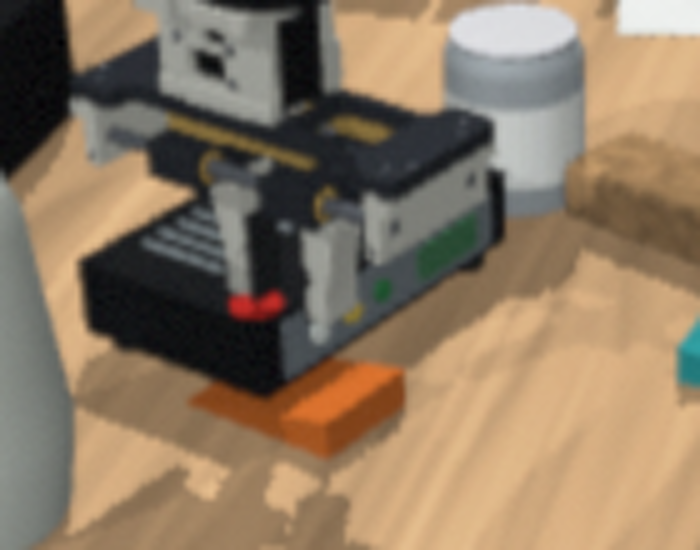

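View pics/w11.png

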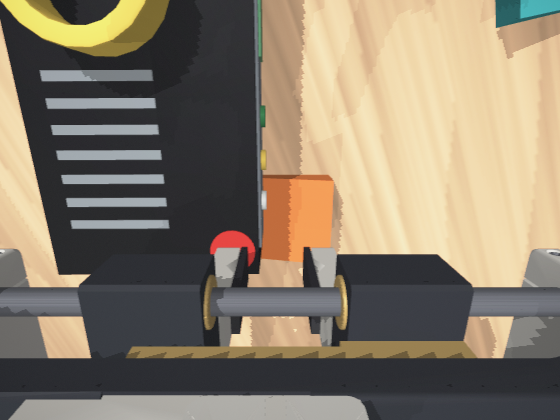

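```bash
python3 -m crank '[{"linear":[0,0,-0.1],"rot":[0,0,0],"hand":0.34},{"linear":[0,0,-0.06],"rot":[0,0,0],"hand":0.34}]'; python3 -m crank '[{"linear":[0,0,-0.03],"rot":[0,0,0],"hand":0.34}]'; python3 -m crank '[{"linear":[0,0,-0.05],"rot":[0,0,0],"hand":0.34}]';python3 - <<'E'
from h import *
pose();print(toU(obs()['tool_pos']*1000))
E
```

```text
clock: 17.82
tool_pos: [0.6273, 0.0363, 0.0573]
orientation: [-69.3, 89.6, -0.8]
force: [-0.1, -0.1, -0.1]
opening: 0.0298
clock: 17.95
tool_pos: [0.6274, 0.0363, 0.0555]
orientation: [-68.7, 89.6, -0.2]
force: [-0.8, -0.6, 0.6]
opening: 0.0296
clock: 18.08
tool_pos: [0.6277, 0.0364, 0.0531]
orientation: [-69.2, 89.6, -0.7]
force: [-10.0, 2.5, 23.0]
opening: 0.0299
t 18.07 tcp [627.7  36.4  53.1] jawyaw 158.45 toolx [ 0.008 -0.    -1.   ] F [-10.    2.5  23. ] open 0.0299
[-65.33649721  87.75394043]
```

```bash
python3 -m crank '[{"linear":[-0.02,0,-0.02],"rot":[0,0,0],"hand":0.34}]'; python3 -m crank '[{"linear":[-0.01,0,-0.03],"rot":[0,0,0],"hand":0.34}]'; python3 - <<'E'
from h import *
pose();print(toU(obs()['tool_pos']*1000))
E
```

```text
clock: 18.2
tool_pos: [0.6275, 0.0364, 0.0533]
orientation: [-69.8, 89.4, -1.3]
force: [-0.5, -1.2, 10.1]
opening: 0.0297
clock: 18.32
tool_pos: [0.6276, 0.0364, 0.0532]
orientation: [-70.4, 89.3, -1.9]
force: [-5.4, 0.6, 15.0]
opening: 0.0296
t 18.32 tcp [627.6  36.4  53.2] jawyaw 158.53 toolx [ 0.012 -0.    -1.   ] F [-5.4  0.6 15. ] open 0.0296
[-65.36325531  87.74873006]
```

Force held, no sinking. I'll keep 15–20 N for well over half a second.

```bash
python3 -m crank '[{"linear":[-0.02,0,-0.035],"rot":[0,0,0],"hand":0.34},{"linear":[-0.02,0,-0.035],"rot":[0,0,0],"hand":0.34}]'; python3 -m crank '[{"linear":[-0.02,0,-0.035],"rot":[0,0,0],"hand":0.34},{"linear":[-0.02,0,-0.035],"rot":[0,0,0],"hand":0.34}]';python3 -m crank '[{"linear":[-0.02,0,-0.035],"rot":[0,0,0],"hand":0.34},{"linear":[-0.02,0,-0.035],"rot":[0,0,0],"hand":0.34}]'; python3 - <<'E'
from h import *
pose();print(toU(obs()['tool_pos']*1000))
s=snap('side','s12');crop(s,'s12c',150,150,290,260,5)
E
```

```text
clock: 18.58
tool_pos: [0.6276, 0.0364, 0.0531]
orientation: [-70.4, 89.0, -1.7]
force: [-3.0, -0.5, 12.7]
opening: 0.0299
clock: 18.82
tool_pos: [0.6275, 0.0363, 0.053]
orientation: [-70.1, 88.7, -1.4]
force: [-3.1, -0.4, 12.8]
opening: 0.0297
clock: 19.08
tool_pos: [0.6275, 0.0363, 0.053]
orientation: [-69.8, 88.4, -1.0]
force: [-3.1, -0.8, 12.7]
opening: 0.0298
t 19.07 tcp [627.5  36.3  53. ] jawyaw 158.81 toolx [ 0.029 -0.    -1.   ] F [-3.1 -0.8 12.7] open 0.0298
[-65.43223602  87.65536545]
```

View pics/s12c.png

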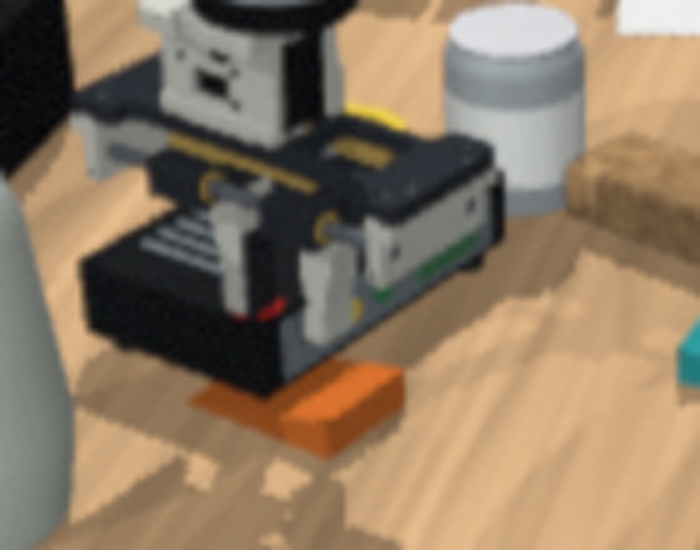

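```bash
python3 -m crank '[{"linear":[0,0,0.12],"rot":[0,0,0],"hand":0.34},{"linear":[-0.06,-0.03,0],"rot":[0,0.33,0],"hand":0.34},{"linear":[0,0,0],"rot":[0,0,0],"hand":0.34}]'; python3 - <<'E'
from h import *
pose();print(toU(obs()['tool_pos']*1000))
E
```

```text
clock: 19.5
tool_pos: [0.6241, 0.0346, 0.0612]
orientation: [-85.5, 90.0, -16.7]
force: [-0.4, 0.3, -0.4]
opening: 0.0298
t 19.5 tcp [624.1  34.6  61.2] jawyaw 158.82 toolx [ 0. -0. -1.] F [-0.4  0.3 -0.4] open 0.0298
[-68.0018411   84.77271041]
```

```bash
python3 -m crank '[{"linear":[-0.01,0,-0.1],"rot":[0,0,0],"hand":0.34},{"linear":[-0.01,0,-0.05],"rot":[0,0,0],"hand":0.34},{"linear":[-0.01,0,-0.04],"rot":[0,0,0],"hand":0.34}]'; python3 -m crank '[{"linear":[-0.02,0,-0.05],"rot":[0,0,0],"hand":0.34},{"linear":[-0.02,0,-0.05],"rot":[0,0.03,0],"hand":0.34}]'; python3 -m crank '[{"linear":[-0.025,0,-0.05],"rot":[0,0.03,0],"hand":0.34},{"linear":[-0.025,0,-0.05],"rot":[0,0.03,0],"hand":0.34}]'; python3 -m crank '[{"linear":[-0.025,0,-0.05],"rot":[0,0.03,0],"hand":0.34},{"linear":[-0.025,0,-0.05],"rot":[0,0.03,0],"hand":0.34}]'; python3 - <<'E'
from h import *
pose();print(toU(obs()['tool_pos']*1000))
E
```

```text
clock: 19.88
tool_pos: [0.6235, 0.0347, 0.0531]
orientation: [-80.4, 89.7, -11.5]
force: [-9.8, 0.3, 28.1]
opening: 0.0296
clock: 20.12
tool_pos: [0.6235, 0.0347, 0.053]
orientation: [-79.4, 89.5, -10.4]
force: [-6.8, 0.0, 23.6]
opening: 0.0297
clock: 20.38
tool_pos: [0.6234, 0.0346, 0.053]
orientation: [-78.9, 89.3, -9.7]
force: [-4.8, -1.3, 22.1]
opening: 0.0295
clock: 20.62
tool_pos: [0.6234, 0.0346, 0.053]
orientation: [-78.5, 89.1, -9.1]
force: [-5.4, 0.3, 20.6]
opening: 0.0297
t 20.62 tcp [623.4  34.6  53. ] jawyaw 159.4 toolx [ 0.015 -0.002 -1.   ] F [-5.4  0.3 20.6] open 0.0297
[-68.66714839  84.4685996 ]
```

The corner held at 53.0 mm under 20–28 N for about 0.75 s without sinking. Next I move straight up, then clear.

```bash
python3 -m crank '[{"linear":[0,0,0.15],"rot":[0,0,0],"hand":0.34},{"linear":[0,0,0.6],"rot":[0,0,0],"hand":0.34},{"linear":[0,0,0.9],"rot":[0,0,0],"hand":0.34},{"linear":[0,0,0.9],"rot":[0,0,0],"hand":0.34},{"linear":[-0.9,0,0.3],"rot":[0,0,0],"hand":0.34},{"linear":[-0.9,0,0.1],"rot":[0,0,0],"hand":0.34},{"linear":[-0.5,-0.8,0],"rot":[0,0,0],"hand":0.34},{"linear":[-0.2,-0.9,0],"rot":[0,0,0],"hand":0.34},{"linear":[0,-0.9,0],"rot":[0,0,0],"hand":0.34},{"linear":[0,-0.9,0],"rot":[0,0,0],"hand":0.34},{"linear":[0,0,0],"rot":[0,0,0],"hand":0.34},{"linear":[0,0,0],"rot":[0,0,0],"hand":0.34}]'; python3 - <<'E'
from h import *
pose()
s=snap('side','s13');crop(s,'s13c',120,140,280,260,5)
s=snap('top','t13');crop(s,'t13c',210,100,360,210,5)
for t in ['t13','s13']:
    r,b,z=unitfit(load(t)); print(r,z); q=blob(load(t),'red').mean(0); print(q)
w=cloud(load('t13')); s=load('t13')
E
```

```text
clock: 22.12
tool_pos: [0.4652, -0.1801, 0.2325]
orientation: [-80.1, 89.1, -10.5]
force: [0.1, 0.0, 0.6]
opening: 0.0296
t 22.12 tcp [ 465.2 -180.1  232.5] jawyaw 159.56 toolx [ 0.015 -0.003 -1.   ] F [0.1 0.  0.6] open 0.0296
((732.279541015625, -27.856548309326172), (77.26640319824219, 27.712106704711914), 87.53972625732422) 0.05306240304723753Traceback (most recent call last):
  File "<stdin>", line 6, in <module>
  File "h.py", line 48, in blob
    i=1+st[1:,4].argmax(); return w[l==i]
        ~~~~~~~~~~~~~~~^^
ValueError: attempt to get argmax of an empty sequence
```

View pics/s13c.png

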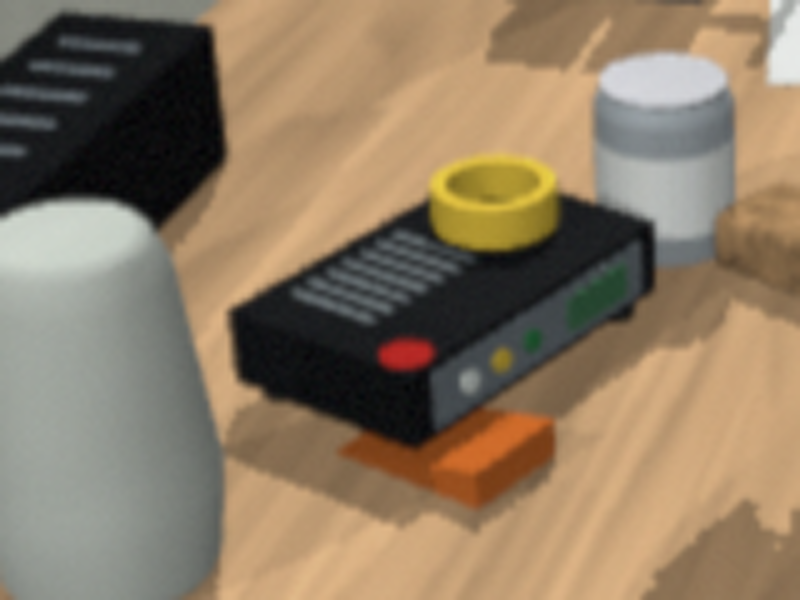

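View pics/t13c.png

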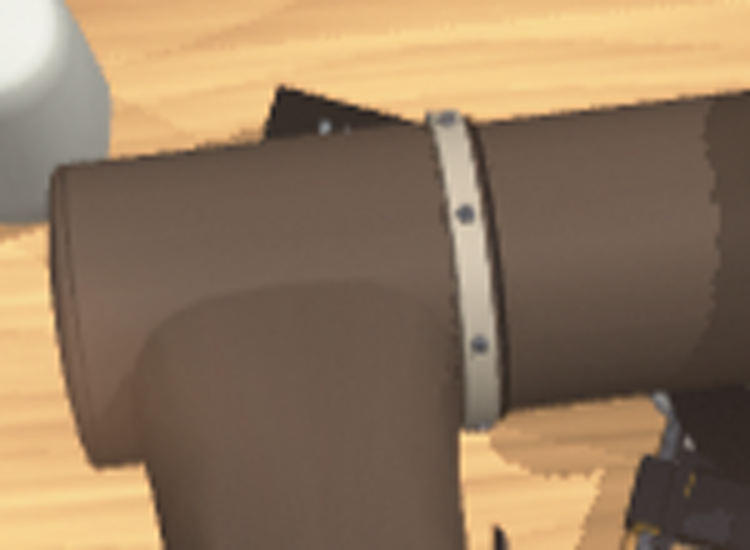

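The side picture shows the red spot at px (201,211), the case corner at (166,203) and the wedge's thick corner at (215,241), all unchanged from before the press. The force reads about 0 and nothing is touched, so I'm handing in.

```bash
python3 - <<'E'
from h import *
print(ticket.close_job())
E
```

```text
the job is handed in; nothing more can be done
None
```

The wedge is in under the front-left corner of the far unit (the one with the tape), and that corner no longer rocks. I handed the job in at about 22 s of the 58 s.

- **Alignment:** I nudged the small orange wedge sideways with the fingers and squared it to the unit with a push from behind. It ended about 1–3 mm to the left of the missing foot's line and under 1° out of line.
- **Push:** I pushed it straight in from the front. It stopped with its middle about at the front face, and the push had risen to about 8 N.
- **Press test:** I pressed with one fingertip on the red spot twice. The first was about 13 N for nearly 1 s, with a few newtons of sideways force. After re-centring by about 4 mm, I held 20–28 N for about 0.75 s. The fingertip stayed at 53 mm both times, so the corner did not sink.
- **Last checks:** After I moved clear, the side camera showed the unit, tape and wedge where they were before the press, and the tool force read about zero.
- **What failed or disagreed:** The final top-camera check did not work because the arm blocked that view, so the last check is from the side camera only. The cameras also disagreed by 1–2 mm on positions.

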